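# Wake the contact-sorting bench: three keys in order

### The job

Switch the bench on by touching the black keys of its three instruments with the fingertips, in this order: first the ground monitor (the box with the domed stud), then the counting scale (flat pan), last the bowl feeder (round bowl). Touch each key lightly, just until it has gone down about half way or a little more and stays there. Only touch: do not lift, shove or tip the instruments, and leave the cap, the tweezers and the parts box where they are.

Things in the scene. Friction and masses are not known exactly. Their poses are not given: they have to be found in the camera images.
- monitor: ground monitor: the narrowest of three low cream boxes, 150 x 100 mm and 36 mm high, 0.5 kg, with one short domed steel stud (24 mm thick, collar 40 mm, top 64 mm above the work surface) at x +38 mm and two small round sockets; key centre at x -50 mm, y 0. Loose on rubber feet. Origin: centre of its underside; x front (key end) to back, z up.
- scale: counting scale: low cream box 170 x 130 mm and 36 mm high, 1.1 kg, with a flat rectangular steel weighing pan (105 x 125 mm, centre at x +30 mm, top 52 mm above the work surface) and a small dark display beside the key; key centre at x -60 mm, y 0. Loose on rubber feet. Origin: centre of its underside; x front (key end) to back, z up.
- feeder: bowl feeder: low cream box 170 x 120 mm and 36 mm high, 2.2 kg, carrying a round open grey bowl (100 mm across the rim, centre at x +33 mm, rim 66 mm above the work surface) with brass bits in it; key centre at x -60 mm, y 0. Loose on rubber feet. Origin: centre of its underside; x front (key end) to back, z up.
- monitor_key (a joint): key of the ground monitor: slides straight down along the device's z, 0 = standing fully up, 0.012 m = down on its stop. Soft: it starts to move at about 3 N and resists 0.4 N more per mm (about 5.4 N at half way, 7.8 N at the stop); let go, it stays down where it was left (pushed past 7.5 mm it rises back to about 7.5 mm). It is on from 0.004 m; there is no need to reach the stop.
- monitor_key_top (a point): centre of the top face of the ground monitor's key, moving with the key; a plain black square key, 28 x 28 mm, whose top stands 15 mm above the housing top when up (51 mm above the work surface) and 3 mm above it when fully down. Axes as the device's.
- scale_key (a joint): key of the counting scale: slides straight down along the device's z, 0 = standing fully up, 0.012 m = down on its stop. Soft: it starts to move at about 3 N and resists 0.4 N more per mm (about 5.4 N at half way, 7.8 N at the stop); let go, it stays down where it was left (pushed past 7.5 mm it rises back to about 7.5 mm). It is on from 0.004 m; there is no need to reach the stop.
- scale_key_top (a point): centre of the top face of the counting scale's key, moving with the key; a plain black square key, 28 x 28 mm, whose top stands 15 mm above the housing top when up (51 mm above the work surface) and 3 mm above it when fully down. Axes as the device's.
- feeder_key (a joint): key of the bowl feeder: slides straight down along the device's z, 0 = standing fully up, 0.012 m = down on its stop. Soft: it starts to move at about 3 N and resists 0.4 N more per mm (about 5.4 N at half way, 7.8 N at the stop); let go, it stays down where it was left (pushed past 7.5 mm it rises back to about 7.5 mm). It is on from 0.004 m; there is no need to reach the stop.
- feeder_key_top (a point): centre of the top face of the bowl feeder's key, moving with the key; a plain black square key, 28 x 28 mm, whose top stands 15 mm above the housing top when up (51 mm above the work surface) and 3 mm above it when fully down. Axes as the device's.
- cap: bystander: small open blue plastic cap like a cup, 42 mm across, 30 mm high, 30 g; origin at the centre of its underside.
- tweezers: bystander: steel tweezers lying flat, 127 mm long, 16 mm wide, 8 mm high, 30 g; origin about mid-length, x along them to the tips.
- partsbox: bystander: clear open parts box 80 x 120 mm, 30 mm high, 0.25 kg; origin at the centre of its underside.
Mind the look-alikes: they are no part of the job. What is shaped like the feeder but brown or pink is not meant.

How it is judged:
On the way, in this order (a step that is already met when the one before it is completed fails the run):
1. first the ground monitor's key goes down (on) (value of joint monitor_key above 0.004 m), for 0.1 s.
2. then the counting scale's key goes down (on) (value of joint scale_key above 0.004 m), for 0.1 s.
3. last the bowl feeder's key goes down (on) (value of joint feeder_key above 0.004 m), for 0.1 s.
At the end, for the whole second after the job is handed in: all three keys are at least 4 mm down, each instrument is upright (within 0.1 rad), at rest and within 15 mm of where it stood, and the cap, tweezers and parts box are at rest within 20 mm of where they were (value of joint each of monitor_key, scale_key, feeder_key above 0.004 m and distance of each of monitor, scale, feeder from where it was at the start of the episode below 0.015 m and angle between each of monitor, scale, feeder's own z axis and vertical below 0.1 rad and distance of each of cap, tweezers, partsbox from where it was at the start of the episode below 0.02 m and linear speed of each of monitor, scale, feeder, cap, tweezers, partsbox below 0.02 m/s); the robot touches nothing.
It fails at once if the scale's key is on before the ground monitor's (value of joint scale_key above 0.004 m and not (value of joint monitor_key above 0.004 m)).
It fails at once if the feeder's key is on before the scale's (value of joint feeder_key above 0.004 m and not (value of joint scale_key above 0.004 m)).
It fails at once if an instrument is touched hard (over 25 N) (contact force between any of the fingers, the arm and monitor above 25 N or contact force between any of the fingers, the arm and scale above 25 N or contact force between any of the fingers, the arm and feeder above 25 N).
It fails at once if an instrument is shoved or lifted (over 15 mm) or tipped (over 0.1 rad) (distance of any of monitor, scale, feeder from where it was at the start of the episode above 0.015 m or angle between any of monitor, scale, feeder's own z axis and vertical above 0.1 rad).
It fails at once if the cap, tweezers or parts box is moved more than 20 mm (distance of any of cap, tweezers, partsbox from where it was at the start of the episode above 0.02 m).
It also fails if it takes over 45 s, if anything falls off the work surface, if the arm or the gripper's body presses on something with over 40 N, if the wrist force passes 120 N, or if a joint passes its speed limit or range.

### The arm

A 7-joint arm with a two-finger parallel gripper is mounted at the origin on the work surface. World frame = base frame: x ahead of the robot, y to its left, z up, the work surface at z = 0. Lengths are in m, angles in rad, forces in N, time in s.
With the tool pointing down it reaches from about 0.425 to 0.875 m from the base axis. Payload 4.7 kg.
Tool frame: the origin (TCP) lies midway between the tips of the shut fingers; the grasp point (between the pads) lies 19 mm behind it; z points along the fingers, y is the line along which they close (so a half turn about z gives the same grasp; the last joint's range is limited). The gripper opens to 87 mm and grips with 3 to 60 N. Pads are 19 mm wide; open, the fingers measure 117 mm over their backs; the gripper's body (75 mm by 190 mm) begins 51 mm behind the grasp point.
Start: joints at [1.254, 0.321, -0.07, 1.45, 0.023, 1.371, -0.057], TCP at [0.211, -0.615, 0.187] pointing down, gripper open.
Joint ranges: [-2.86, 2.86], [-0.3, 2.09], [-1.38, 1.24], [0.06, 2.45], [-1.56, 4.7], [0.09, 2.05], [-2.69, 2.69]. Speed limits (rad/s): [2.57, 2.57, 3.14, 3.14, 3.14, 3.14, 3.14].

### API

Orientations are given as a rotation vector (axis times angle).
In Python, from bench import ctrl gives the robot as it stands. The module is installed in compiled form; this text tells all that it offers.
- The arm moves only by the tool carry_out, never from a script. Its argument "steps" is a list of rows, each a list of 7 numbers: the turn, a rotation vector about the world's x, y, z in degrees, then the shift along the world's x, y, z in cm, then the opening, from 0 (shut) to 1 (fully open). A call has 1 to 12 rows; each row is the pose to reach, as a shift and turn from the pose commanded when the call began; what a row does not reach only later rows make up. A row lasts 1/10 s, in which the tool goes at most 50 mm and 8.59 degrees, less where a joint would pass 70% of its speed; a pose out of reach is approached as far as the arm can. A call with a gripper value outside its range is refused whole. The fingers move at their own pace and stop on an object; "squeeze" is the grip in N (left out, the last holds). Time passes only in rows, so rows that repeat a pose let the fingers close. It gives the time, the measured TCP pose, the force, the opening and the grip force at its end, in the units of the state.
- ctrl.get_state(): the state, without advancing time (a new reading comes with each control period).
- ctrl.get_image(name): name is "side" or "top"; returns a dict with "pixels" (384x512x3 uint8, red, green, blue), "camera_matrix" (3x3 intrinsics, pixels), "k1" (the pictures are not rectified: a ray, as slopes to the right and down, at radius r is drawn at 1 + k1 r^2 times it, then the intrinsics apply), "cam_to_world" (4x4, takes a point from camera to world coordinates). Camera axes: x right, y down, z forward; pixel columns grow to the right and rows downward; lengths in m; the calibration is good to about 2 mm. A picture is of the moment at which its call begins. There is no depth.
- ctrl.close_job(): hands the job in; it is judged then, once.
The state is a dict: "time": time; "joint_positions": joint angles; "qd": joint speeds; "joint_torque": joint torques, N m; "position": TCP position; "tool_rot": TCP orientation; "ft_force": force on the tool from outside, world axes, zero at the start; "torque": the same for the moment, N m; "grip_width": opening from 0.0 (shut) to 1.0 (fully open); "grip_force": force on a finger pad.
Only numpy, scipy, OpenCV 4.12 (cv2) and the standard library are available. Lean on these libraries where they do the work, as an engineer would, in place of code of your own. Each camera call takes 0.05 s, during which the arm holds its last target. There are 200 camera calls.

## Working session

There is one attempt and no reset: what is moved stays moved. The work goes in short steps, Python scripts to look and compute and a tool call to move; the robot and the scene stay as the last step left them, time stands still between calls to the robot, and variables do not carry over. Pictures are saved under pics/ and viewed, at most 10 in all, crops included, and the job is handed in when it is done.

Besides the shell and the picture viewer there is one more tool, called after ">>>" as a command line: name --pt "numbers of a row" for each row, then --argument value for the rest. carry_out: Moves the arm, as the interface text tells. Its arguments: {"type":"object","properties":{"steps":{"type":"array","items":{"type":"array","items":{"type":"number"}}},"squeeze":{"type":"number"}},"required":["steps"]}

```bash
mkdir -p pics; cat > h.py <<'E'
import numpy as np, cv2
from bench import ctrl
def snap(n,f):
    d=ctrl.get_image(n); cv2.imwrite(f'pics/{f}.png',d['pixels'][:,:,::-1]); np.save(f'pics/{f}.npy',d,allow_pickle=True); return d
def load(f): return np.load(f'pics/{f}.npy',allow_pickle=True).item()
def dist(d): return np.array([d['k1'],0,0,0,0.])
def ray(d,uv):
    p=np.array(uv,float).reshape(1,1,2)
    q=cv2.undistortPointsIter(p,np.array(d['camera_matrix'],float),dist(d),None,None,(3,50,1e-9)).ravel()
    T=np.array(d['cam_to_world']); return T[:3,3],T[:3,:3]@np.array([q[0],q[1],1])
def onz(d,uv,z):
    o,r=ray(d,uv); return o+r*(z-o[2])/r[2]
def proj(d,P):
    T=np.linalg.inv(np.array(d['cam_to_world'])); rv=cv2.Rodrigues(T[:3,:3])[0]
    return cv2.projectPoints(np.array(P,float).reshape(-1,1,3),rv,T[:3,3].copy(),np.array(d['camera_matrix'],float),dist(d))[0].reshape(-1,2)
E
python3 - <<'E'
from h import *
for n in('top','side'):
    d=snap(n,n+'0'); print(n,np.round(d['cam_to_world'],3).tolist(),d['k1'])
s=ctrl.get_state(); print(s['time'],s['position'],s['tool_rot'],s['ft_force'])
E
```

```text
top [[-0.017, -0.995, 0.095, 0.514], [-1.0, 0.019, 0.022, -0.076], [-0.024, -0.094, -0.995, 1.037], [0.0, 0.0, 0.0, 1.0]] -0.06635964363098606
side [[-0.955, -0.202, 0.216, 0.334], [-0.295, 0.596, -0.747, 0.868], [0.022, -0.777, -0.629, 0.838], [0.0, 0.0, 0.0, 1.0]] 0.04110012027053442
0.1 [ 0.21087388 -0.61422897  0.1863743 ] [-3.09700004e+00 -5.17058330e-01  6.25933178e-04] [ 0.23423906 -0.41718359 -0.85871168]
```

View pics/top0.png

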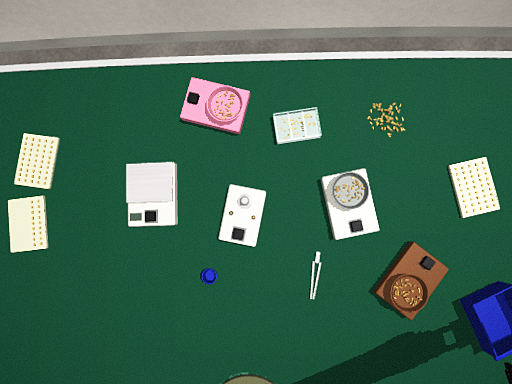

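View pics/side0.png

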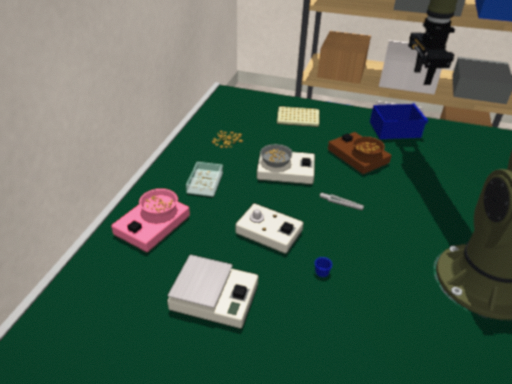

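Top view: monitor with stud at (244,200) and key at (238,234). Scale with flat pan at (151,182) and key at (151,216). Cream feeder with bowl at (350,190) and key at (356,226).
Candidates for confusion: the pink bowl box (key 193,98), the brown bowl box (key 428,263), the scale's dark display (135,216), and the cream trays at (38,160), (28,223) and (473,187). By the descriptions I choose the three cream keys. In the side view those keys are at (287,228), (240,292) and (306,162).

```bash
cat > m.py <<'E'
from h import *
T,S=load('top0'),load('side0')
G={'monitor':((238,234),(287,228)),'scale':((151,216),(240,292)),'feeder':((356,226),(306,162))}
def blob(d,uv,r=12):
    u,v=uv; p=d['pixels'][v-r:v+r+1,u-r:u+r+1]
    m=(p.max(2)<70).astype(np.uint8)
    if 1: # drop green table
        q=p.astype(int); m[(q[...,1]-q[...,0]>18)]=0
    n,l,st,c=cv2.connectedComponentsWithStats(m)
    k=1+np.argmin(np.hypot(*(c[1:]-r).T)+100*(st[1:,4]<15))
    cnt=cv2.findContours((l==k).astype(np.uint8),0,2)[0][0]
    return c[k]+[u-r,v-r],st[k,4],cv2.minAreaRect(cnt)
for k,(a,b) in G.items():
    ca,na,ra=blob(T,a); cb,nb,rb=blob(S,b)
    o1,r1=ray(T,ca); o2,r2=ray(S,cb)
    x=np.linalg.lstsq(np.c_[r1,-r2],o2-o1,rcond=None)[0]; p,q=o1+x[0]*r1,o2+x[1]*r2
    box=[onz(T,w,.051)[:2] for w in (cv2.boxPoints(ra)+np.array(a)-12)]
    print(k,ca.round(1),na,cb.round(1),nb,'tri',((p+q)/2).round(4),'gap',np.linalg.norm(p-q).round(4),'z51 top',onz(T,ca,.051).round(4),'side',onz(S,cb,.049).round(4),'edges',[np.linalg.norm(box[i]-box[i-1]).round(3) for i in (0,1)])
crop=T['pixels'][150:260,110:400,::-1]; cv2.imwrite('pics/crop.png',cv2.resize(crop,None,fx=2.7,fy=2.7,interpolation=cv2.INTER_CUBIC))
E
python3 m.py
```

```text
monitor [237.5 233.5] 112 [286.6 228.1] 94 tri [0.4862 0.0198 0.0424] gap 0.0035 z51 top [0.4882 0.0192 0.051 ] side [0.4833 0.0265 0.049 ] edges [np.float64(0.027), np.float64(0.027)]
scale [149.9 215.7] 113 [239.2 292. ] 142 tri [0.5366 0.2531 0.0417] gap 0.003 z51 top [0.5379 0.2503 0.051 ] side [0.5333 0.2585 0.049 ] edges [np.float64(0.026), np.float64(0.027)]
feeder [355.7 225.7] 99 [305.6 162.1] 52 tri [ 0.5014 -0.2894  0.0416] gap 0.003 z51 top [ 0.503  -0.2872  0.051 ] side [ 0.4984 -0.279   0.049 ] edges [np.float64(0.026), np.float64(0.03)]
```

View pics/crop.png

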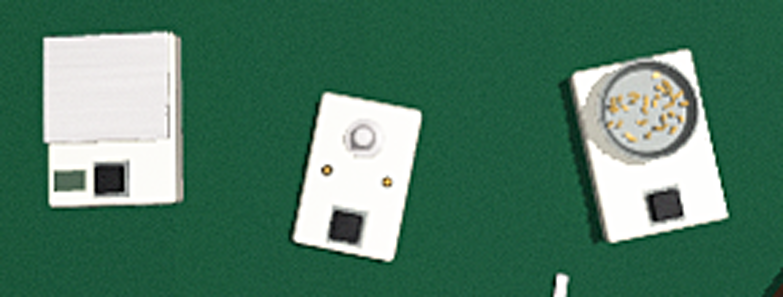

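The crop confirms the choice: stud box in the middle, flat pan on the left with the key at (110,180) right of its display, and the cream bowl box on the right. The key edges measure about 27 mm against the given 28. Key targets are monitor (0.488, 0.020), scale (0.538, 0.251) and feeder (0.503, -0.288). I shut the fingers and fly high to the monitor.

>>> carry_out --pt "0 0 0 1 1 3 0" --pt "0 0 0 4 4 4 0" --pt "0 0 0 7 8 4 0" --pt "0 0 0 10 12 4 0" --pt "0 0 0 13 16 4 0" --pt "0 0 0 16 20 4 0" --pt "0 0 0 19 24 4 0" --pt "0 0 0 22 28 4 0" --pt "0 0 0 24 32 4 0" --pt "0 0 0 25 36 3 0" --pt "0 0 0 26 40 2 0" --pt "0 0 0 26.5 44 1 0" --squeeze 5

```text
time: 1.3
position: [0.4764, -0.1727, 0.1967]
tool_rot: [-3.098, -0.518, 0.0]
ft_force: [1.4, -0.2, 0.9]
grip_width: 0.033
grip_force: 0.0
```

>>> carry_out --pt "0 0 0 0.3 4 0 0" --pt "0 0 0 0.6 8 -1 0" --pt "0 0 0 0.9 12 -3 0" --pt "0 0 0 1.1 16 -5 0" --pt "0 0 0 1.2 19 -7 0" --pt "0 0 0 1.2 19.5 -9 0" --pt "0 0 0 1.2 19.5 -9 0" --pt "0 0 0 1.2 19.5 -9 0" --pt "0 0 0 1.2 19.5 -9 0"

```text
time: 2.2
position: [0.4889, 0.019, 0.1084]
tool_rot: [3.099, 0.514, 0.002]
ft_force: [0.4, 0.5, 0.1]
grip_width: 0.007
grip_force: 0.0
```

```bash
python3 - <<'E'
from h import *
for n in('top','side'):
    d=snap(n,n+'1'); 
    s=ctrl.get_state(); P=s['position']; print(n,'tcp px',proj(d,P),'key px',proj(d,[.488,.02,.051]))
print(s['time'],P,s['ft_force'],s['tool_rot'],s['grip_width'])
a=load('top1')['pixels'][160:280,170:310,::-1];b=load('side1')['pixels'][140:260,220:360,::-1]
cv2.imwrite('pics/c1.png',cv2.resize(np.hstack([a,b]),None,fx=2.8,fy=2.8,interpolation=cv2.INTER_CUBIC))
E
```

```text
top tcp px [[235.31466005 233.82255336]] key px [[237.21412872 233.60299133]]
side tcp px [[286.7722064 208.0585259]] key px [[285.48488835 225.43557353]]
2.3 [0.48896363 0.01915463 0.1084527 ] [ 0.24070187 -0.74241763 -0.27760746] [3.09846117e+00 5.14139613e-01 2.59059817e-03] 0.008196802123374787
```

View pics/c1.png

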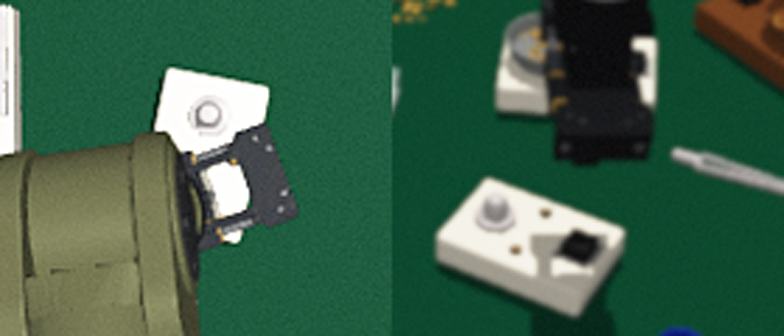

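```bash
python3 - <<'E'
from h import *
s=ctrl.get_state();R=cv2.Rodrigues(np.array(s['tool_rot']))[0];p=s['position']
pts=[p+R@np.array([x,y,-.07]) for x in(-.0375,.0375) for y in(-.095,.095)]
print(R.round(2).tolist())
for n,(u,v) in(('top',(170,160)),('side',(220-140,140))):
    print(n,((proj(load(n+'1'),pts)-[u,v])*2.8).round().tolist())
E
```

```text
[[0.95, 0.32, 0.0], [0.32, -0.95, -0.0], [0.0, 0.0, -1.0]]
top [[79.0, 293.0], [300.0, 213.0], [49.0, 205.0], [269.0, 126.0]]
side [[643.0, 201.0], [616.0, 64.0], [549.0, 202.0], [534.0, 64.0]]
```

```bash
python3 - <<'E'
from h import *
d=load('side1'); a=d['pixels'][90:250,230:350,::-1].astype(float)
a=(255*(a/255)**.45).astype(np.uint8)
a=cv2.resize(a,None,fx=3.7,fy=3.7,interpolation=cv2.INTER_CUBIC)
s=ctrl.get_state()
for z in (0,.03): 
    q=(proj(d,s['position']+[0,0,z])[0]-[230,90])*3.7; cv2.drawMarker(a,tuple(int(i) for i in q),(0,0,255),0,8)
cv2.imwrite('pics/c2.png',a)
E
```

```text
(no output)
```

View pics/c2.png

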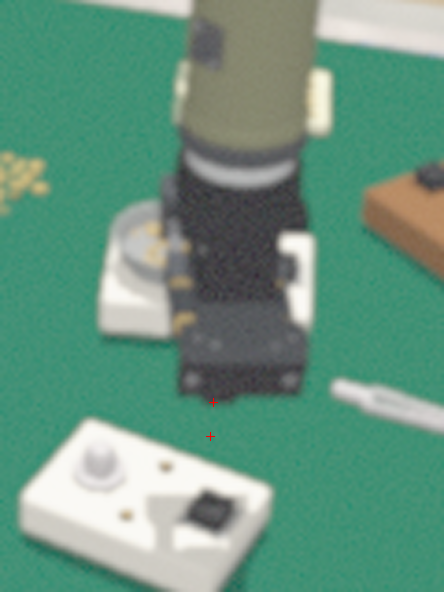

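The side view shows the fingertips at about (289,198) px, higher than the (287,208) predicted from the reported TCP. The top view agrees in xy. I will descend in small steps, check the force, and look again.

>>> carry_out --pt "0 0 0 0 0 -1 0" --pt "0 0 0 0 0 -2 0" --pt "0 0 0 0 0 -3 0" --pt "0 0 0 0 0 -4 0" --pt "0 0 0 0 0 -5 0" --pt "0 0 0 0 0 -5 0" --pt "0 0 0 0 0 -5 0"

```text
time: 3.0
position: [0.4879, 0.0204, 0.057]
tool_rot: [-3.098, -0.518, 0.001]
ft_force: [0.6, 0.0, -0.0]
grip_width: 0.008
grip_force: 0.0
```

```bash
python3 - <<'E'
from h import *
d=snap('side','side2'); a=d['pixels'][130:250,230:350,::-1].astype(float)
a=(255*(a/255)**.45).astype(np.uint8)
a=cv2.resize(a,None,fx=4.8,fy=4.8,interpolation=cv2.INTER_CUBIC)
s=ctrl.get_state(); print(s['position'],s['ft_force'])
for z in (0,.03): 
    q=(proj(d,s['position']+[0,0,z])[0]-[230,130])*4.8; cv2.drawMarker(a,tuple(int(i) for i in q),(0,0,255),0,8)
cv2.imwrite('pics/c3.png',a)
E
```

```text
[0.48834597 0.02035631 0.05752667] [0.97576074 0.00185991 0.18231553]
```

View pics/c3.png

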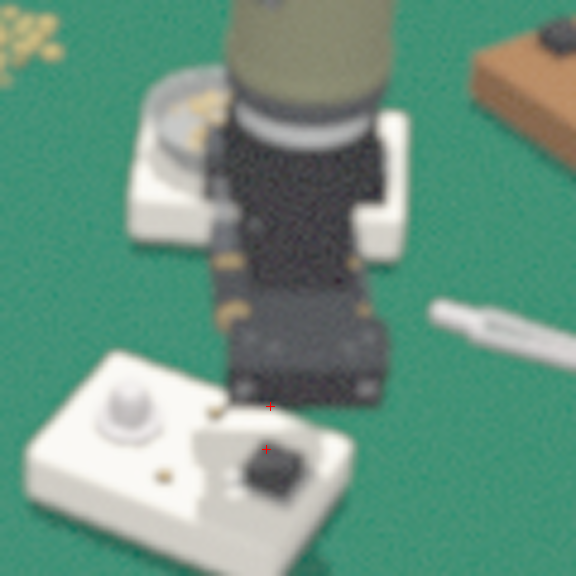

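```bash
python3 - <<'E'
from h import *
t=snap('top','top2'); s=ctrl.get_state(); d=load('side2')
def br(a): return (255*(a[:,:,::-1]/255.)**.5).astype(np.uint8)
T=br(t['pixels']);S=br(d['pixels'])
R=cv2.Rodrigues(np.array(s['tool_rot']))[0];p=np.array(s['position'])
def mk(im,dd,o,f,w,h):
    c=cv2.resize(im[o[1]:o[1]+h,o[0]:o[0]+w],None,fx=f,fy=f,interpolation=cv2.INTER_CUBIC)
    for z in(0,.07,.15,.25):
        q=(proj(dd,p+[0,0,z])[0]-o)*f; cv2.drawMarker(c,tuple(int(i) for i in q),(0,0,255),0,8)
    return c
a=mk(T,t,(140,140),2.8,140,200); b=mk(S,d,(220,50),2.8,140,200)
cv2.imwrite('pics/c4.png',np.hstack([a,b]))
E
```

```text
(no output)
```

View pics/c4.png

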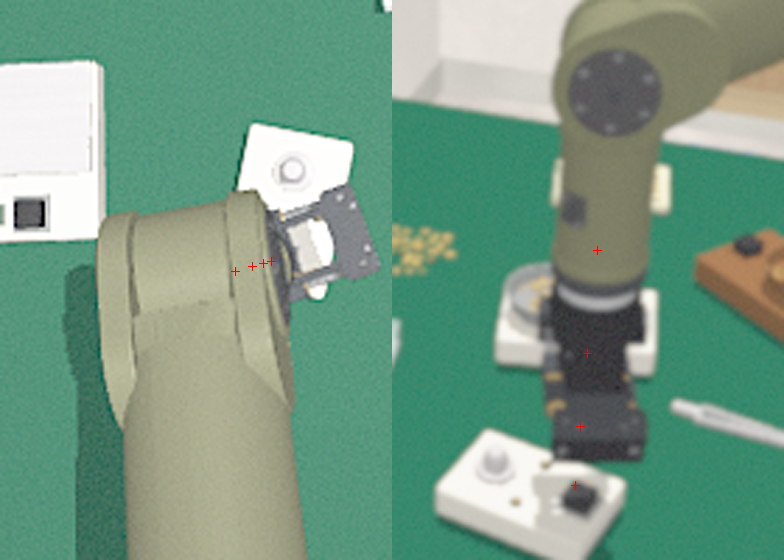

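The wrist sits straight above the reported TCP, so xy is trusted. The fingers are probably hidden behind the near end of the gripper body. I now probe down in steps well inside the 12 mm stroke, reading the force.

>>> carry_out --pt "0 0 0 0 0 -0.2 0" --pt "0 0 0 0 0 -0.4 0" --pt "0 0 0 0 0 -0.6 0" --pt "0 0 0 0 0 -0.8 0" --pt "0 0 0 0 0 -0.8 0"

```text
time: 3.6
position: [0.4878, 0.0202, 0.0491]
tool_rot: [-3.099, -0.517, 0.001]
ft_force: [0.1, 0.5, 0.1]
grip_width: 0.003
grip_force: 0.0
```

>>> carry_out --pt "0 0 0 0 0 -0.15 0" --pt "0 0 0 0 0 -0.3 0" --pt "0 0 0 0 0 -0.3 0"

```text
time: 3.9
position: [0.4879, 0.0202, 0.0462]
tool_rot: [-3.099, -0.517, 0.001]
ft_force: [-0.2, 0.8, -0.3]
grip_width: 0.006
grip_force: 0.0
```

```bash
python3 - <<'E'
from h import *
d=load('side0');t=load('top0'); R=cv2.Rodrigues(np.array([-3.097,-.517,0]))[0]; p=np.array([.2109,-.6142,.1864])
P=[p,p+[0,0,.03],p+R@[0,.0435,0],p-R@[0,.0435,0]]
o=np.array([395,20]); print(proj(d,P).round(1).tolist()); print(proj(t,P).round(1).tolist())
b=lambda a:(255*(a[:,:,::-1]/255.)**.5).astype(np.uint8)
a=cv2.resize(b(d['pixels'])[20:120,395:475],None,fx=5,fy=5,interpolation=cv2.INTER_CUBIC)
for q,c in zip((proj(d,P)-o)*5,((0,0,255),(0,255,255),(255,0,0),(255,0,0))): cv2.drawMarker(a,tuple(int(i) for i in q),c,0,12)
s=snap('side','side3'); now=cv2.resize(b(s['pixels'])[150:250,250:330],None,fx=5,fy=5,interpolation=cv2.INTER_CUBIC)
q=(proj(s,ctrl.get_state()['position'])[0]-[250,150])*5; cv2.drawMarker(now,tuple(int(i) for i in q),(0,0,255),0,12)
cv2.imwrite('pics/c5.png',np.hstack([a,now]))
E
```

```text
[[418.0, 87.9], [420.4, 79.2], [413.9, 82.1], [422.3, 93.9]]
[[517.3, 353.5], [525.8, 358.0], [534.4, 346.2], [500.0, 360.9]]
```

View pics/c5.png

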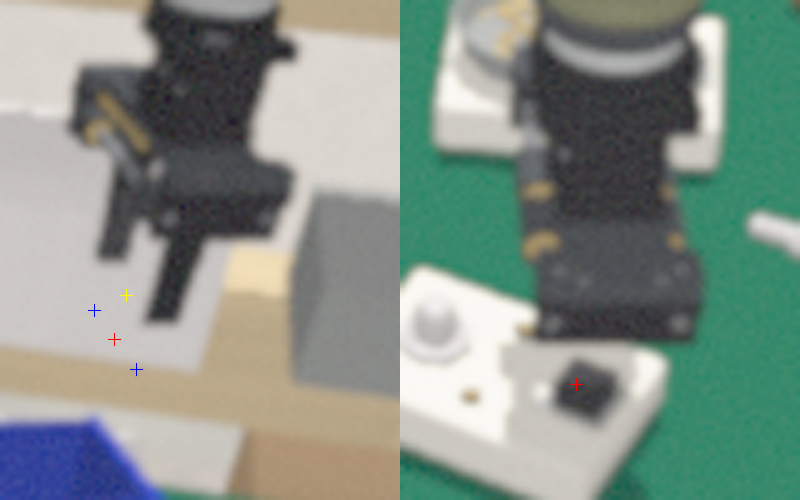

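Start-pose fingertips in side0 are at (417.4,72) and (427,84). Their midpoint lies about 10 px above the reported TCP's projection, and the monitor pose shows the same offset. So the real fingertips are about 33 mm above the reported TCP, with xy fine. I expect contact near reported z ≈ 0.018.

>>> carry_out --pt "0 0 0 0 0 -0.4 0" --pt "0 0 0 0 0 -0.8 0" --pt "0 0 0 0 0 -1.2 0" --pt "0 0 0 0 0 -1.6 0" --pt "0 0 0 0 0 -1.6 0"

```text
time: 4.45
position: [0.4874, 0.0202, 0.0296]
tool_rot: [-3.098, -0.517, 0.002]
ft_force: [-0.1, 0.1, -0.0]
grip_width: 0.004
grip_force: 0.0
```

>>> carry_out --pt "0 0 0 0 0 -0.15 0" --pt "0 0 0 0 0 -0.3 0" --pt "0 0 0 0 0 -0.3 0"

```text
time: 4.75
position: [0.488, 0.0202, 0.0273]
tool_rot: [3.099, 0.517, -0.0]
ft_force: [0.5, 0.2, -0.0]
grip_width: 0.007
grip_force: 0.0
```

>>> carry_out --pt "0 0 0 0 0 -0.15 0" --pt "0 0 0 0 0 -0.3 0" --pt "0 0 0 0 0 -0.3 0"

```text
time: 5.05
position: [0.4879, 0.0202, 0.0242]
tool_rot: [3.099, 0.517, -0.001]
ft_force: [-0.1, -0.2, -0.2]
grip_width: 0.011
grip_force: 0.0
```

>>> carry_out --pt "0 0 0 0 0 -0.15 0" --pt "0 0 0 0 0 -0.3 0" --pt "0 0 0 0 0 -0.3 0"

```text
time: 5.35
position: [0.4879, 0.0202, 0.0211]
tool_rot: [-3.099, -0.517, 0.001]
ft_force: [0.6, -1.1, 0.3]
grip_width: 0.006
grip_force: 0.0
```

>>> carry_out --pt "0 0 0 0 0 -0.15 0" --pt "0 0 0 0 0 -0.3 0" --pt "0 0 0 0 0 -0.3 0"

```text
time: 5.65
position: [0.4879, 0.0202, 0.0181]
tool_rot: [-3.099, -0.517, 0.001]
ft_force: [-0.3, -0.1, -0.5]
grip_width: 0.005
grip_force: 0.0
```

>>> carry_out --pt "0 0 0 0 0 -0.15 0" --pt "0 0 0 0 0 -0.3 0" --pt "0 0 0 0 0 -0.3 0"

```text
time: 5.95
position: [0.4882, 0.0202, 0.0154]
tool_rot: [3.099, 0.517, 0.0]
ft_force: [-0.1, 0.2, 1.2]
grip_width: 0.002
grip_force: 0.1
```

>>> carry_out --pt "0 0 0 0 0 -0.1 0" --pt "0 0 0 0 0 -0.2 0" --pt "0 0 0 0 0 -0.2 0"

```text
time: 6.25
position: [0.4882, 0.0202, 0.0135]
tool_rot: [3.099, 0.517, 0.0]
ft_force: [-0.9, -0.2, 2.3]
grip_width: 0.006
grip_force: 1.5
```

>>> carry_out --pt "0 0 0 0 0 -0.1 0" --pt "0 0 0 0 0 -0.2 0" --pt "0 0 0 0 0 -0.2 0"

```text
time: 6.55
position: [0.4882, 0.0202, 0.0114]
tool_rot: [3.099, 0.517, 0.0]
ft_force: [-0.6, 0.1, 2.9]
grip_width: 0.007
grip_force: 1.8
```

>>> carry_out --pt "0 0 0 0 0 -0.1 0" --pt "0 0 0 0 0 -0.2 0" --pt "0 0 0 0 0 -0.2 0" --pt "0 0 0 0 0 -0.2 0"

```text
time: 6.95
position: [0.4882, 0.0202, 0.0094]
tool_rot: [3.099, 0.517, 0.0]
ft_force: [0.3, -0.8, 3.5]
grip_width: 0.007
grip_force: 2.0
```

```bash
python3 - <<'E'
from h import *
f=[]
for i in range(3): snap('side','side4'); s=ctrl.get_state(); f.append(s['ft_force'][2])
print(f,s['position'],s['torque'])
E
```

```text
[np.float64(3.1742897001728876), np.float64(3.8024875229384896), np.float64(3.789396026715255)] [0.48821647 0.0202453  0.0093945 ] [0.0235899  0.13775709 0.0295707 ]
```

>>> carry_out --pt "0 0 0 0 0 -0.1 0" --pt "0 0 0 0 0 -0.2 0" --pt "0 0 0 0 0 -0.2 0" --pt "0 0 0 0 0 -0.2 0"

```text
time: 7.5
position: [0.4882, 0.0202, 0.0075]
tool_rot: [3.099, 0.517, 0.0]
ft_force: [-0.4, 0.1, 4.2]
grip_width: 0.003
grip_force: 2.5
```

```bash
python3 - <<'E'
from h import *
f=[]
for i in range(3): snap('side','side5'); s=ctrl.get_state(); f.append(s['ft_force'][2])
print(f,s['position'])
b=lambda a:(255*(a[:,:,::-1]/255.)**.5).astype(np.uint8)
cv2.imwrite('pics/c6.png',np.hstack([cv2.resize(b(load(n)['pixels'])[170:260,245:325],None,fx=5,fy=5,interpolation=cv2.INTER_CUBIC) for n in('side3','side5')]))
E
```

```text
[np.float64(5.498432508696606), np.float64(4.826155833794564), np.float64(5.408803626301426)] [0.48822179 0.02020003 0.00749354]
```

View pics/c6.png

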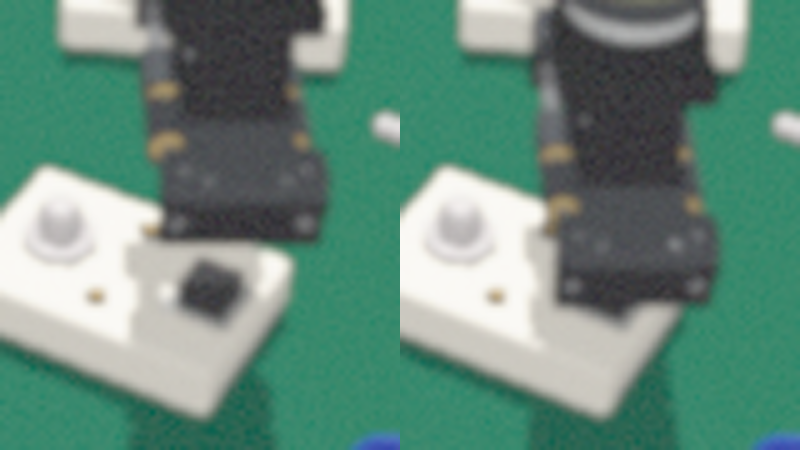

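The instrument has not moved and the fingers are on the key, with force about 5.2 N (around half way). I press 1 mm more, then lift off.

>>> carry_out --pt "0 0 0 0 0 -0.1 0" --pt "0 0 0 0 0 -0.1 0" --pt "0 0 0 0 0 -0.1 0"

```text
time: 7.95
position: [0.4882, 0.0202, 0.0065]
tool_rot: [3.099, 0.517, 0.0]
ft_force: [0.3, -0.6, 4.5]
grip_width: 0.004
grip_force: 2.7
```

```bash
python3 - <<'E'
from h import *
f=[]
for i in range(5): snap('side','side5'); s=ctrl.get_state(); f.append(s['ft_force'][2])
print(np.mean(f),s['position'])
E
```

```text
5.391585508627804 [0.48821048 0.02023572 0.00652721]
```

>>> carry_out --pt "0 0 0 0 0 -0.1 0" --pt "0 0 0 0 0 -0.1 0" --pt "0 0 0 0 0 -0.1 0" --pt "0 0 0 0 0 2 0" --pt "0 0 0 0 0 5 0" --pt "0 0 0 0 0 8 0" --pt "0 0 0 0 0 8 0" --pt "0 0 0 0 0 8 0"

```text
time: 9.0
position: [0.4881, 0.02, 0.0862]
tool_rot: [3.098, 0.517, 0.001]
ft_force: [0.1, 0.3, 0.3]
grip_width: 0.004
grip_force: 0.0
```

```bash
python3 - <<'E'
from h import *
s6=snap('side','side6'); s=ctrl.get_state(); print(s['time'],s['position'],s['ft_force'])
b=lambda a:(255*(a[:,:,::-1]/255.)**.5).astype(np.uint8)
cv2.imwrite('pics/c7.png',np.hstack([cv2.resize(b(load(n)['pixels'])[190:260,245:325],None,fx=5,fy=5,interpolation=cv2.INTER_CUBIC) for n in('side0','side6')]))
for n in('side0','side6'):
    d=load(n); p=d['pixels'][212:245,270:305].astype(int); m=((p.max(2)<75)&(p[...,1]-p[...,0]<18)).astype(np.uint8)
    k,l,st,c=cv2.connectedComponentsWithStats(m); print(n,[(st[i].tolist(),c[i].round(1).tolist()) for i in range(1,k) if st[i,4]>20])
print(proj(s6,[[.488,.02,.051],[.488,.02,.044]]))
E
```

```text
9.05 [0.48726485 0.01998812 0.08536482] [-0.91486799 -1.11995688 -0.18742648]
side0 [([11, 11, 12, 11, 95], [16.6, 16.0])]
side6 [([10, 12, 14, 10, 88], [16.4, 16.4])]
[[285.48488835 225.43557353]
 [285.29877488 227.44549995]]
```

View pics/c7.png

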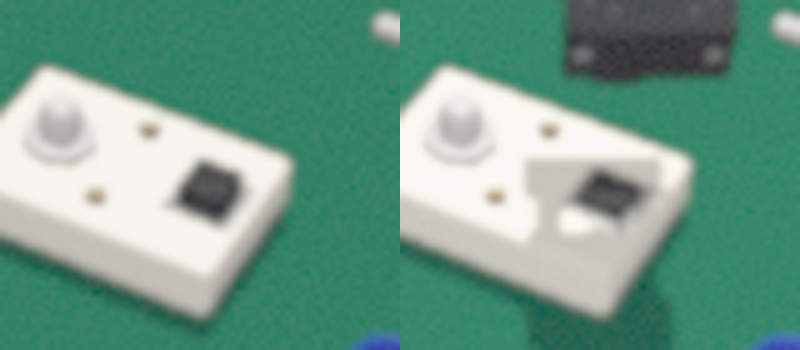

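Left is before, right is after: the monitor key's top edge dropped about 2.4 px (about 7 mm), and the box is unmoved. Next is the scale: +5.0 cm x, +23.1 cm y, same final height.

>>> carry_out --pt "0 0 0 0.5 3 2 0" --pt "0 0 0 1.5 7 2 0" --pt "0 0 0 2.5 11 2 0" --pt "0 0 0 3.5 15 2 0" --pt "0 0 0 4.5 19 2 0" --pt "0 0 0 5 22 1 0" --pt "0 0 0 5 23.1 -1 0" --pt "0 0 0 5 23.1 -3 0" --pt "0 0 0 5 23.1 -5 0" --pt "0 0 0 5 23.1 -6 0" --pt "0 0 0 5 23.1 -6 0" --pt "0 0 0 5 23.1 -6 0"

```text
time: 10.25
position: [0.538, 0.2512, 0.0263]
tool_rot: [-3.099, -0.517, 0.001]
ft_force: [0.1, 0.3, 0.8]
grip_width: 0.002
grip_force: 0.0
```

>>> carry_out --pt "0 0 0 0 0 -0.2 0" --pt "0 0 0 0 0 -0.4 0" --pt "0 0 0 0 0 -0.6 0" --pt "0 0 0 0 0 -0.8 0" --pt "0 0 0 0 0 -1 0" --pt "0 0 0 0 0 -1 0" --pt "0 0 0 0 0 -1 0"

```text
time: 10.95
position: [0.538, 0.2512, 0.0163]
tool_rot: [3.099, 0.517, -0.0]
ft_force: [-0.2, 0.1, -0.3]
grip_width: 0.006
grip_force: 0.0
```

>>> carry_out --pt "0 0 0 0 0 -0.1 0" --pt "0 0 0 0 0 -0.2 0" --pt "0 0 0 0 0 -0.4 0" --pt "0 0 0 0 0 -0.6 0" --pt "0 0 0 0 0 -0.7 0" --pt "0 0 0 0 0 -0.7 0" --pt "0 0 0 0 0 -0.7 0"

```text
time: 11.65
position: [0.5382, 0.2513, 0.0094]
tool_rot: [3.099, 0.517, 0.0]
ft_force: [-0.9, -0.4, 3.9]
grip_width: 0.004
grip_force: 2.0
```

```bash
python3 - <<'E'
from h import *
f=[]
for i in range(5): snap('side','side7'); s=ctrl.get_state(); f.append(s['ft_force'][2])
print(np.mean(f),s['position'])
E
```

```text
4.386118431613662 [0.53816541 0.25126245 0.00942256]
```

Same behaviour as the monitor. I press 4 mm more to the same final height, lift, and check.

>>> carry_out --pt "0 0 0 0 0 -0.2 0" --pt "0 0 0 0 0 -0.4 0" --pt "0 0 0 0 0 -0.4 0" --pt "0 0 0 0 0 -0.4 0"

```text
time: 12.3
position: [0.5382, 0.2513, 0.0055]
tool_rot: [3.099, 0.517, 0.0]
ft_force: [-1.5, -0.5, 5.0]
grip_width: 0.005
grip_force: 2.4
```

>>> carry_out --pt "0 0 0 0 0 2 0" --pt "0 0 0 0 0 5 0" --pt "0 0 0 0 0 9 0" --pt "0 0 0 0 0 12 0" --pt "0 0 0 0 -4 12 0" --pt "0 0 0 -1 -8 12 0" --pt "0 0 0 -1 -8 12 0"

```text
time: 13.0
position: [0.5283, 0.1636, 0.1243]
tool_rot: [3.096, 0.503, -0.003]
ft_force: [0.5, 0.2, -0.3]
grip_width: 0.005
grip_force: 0.0
```

```bash
python3 - <<'E'
from h import *
snap('side','side8'); s=ctrl.get_state(); print(s['time'],s['position'],s['ft_force'])
for n in('side0','side8'):
  for (u,v) in((240,292),(287,228)):
    p=load(n)['pixels'][v-14:v+15,u-16:u+17].astype(int); m=((p.max(2)<75)&(p[...,1]-p[...,0]<18)).astype(np.uint8)
    k,l,st,c=cv2.connectedComponentsWithStats(m); print(n,u,[(st[i].tolist(),c[i].round(1).tolist()) for i in range(1,k) if st[i,4]>20])
    print(load(n)['pixels'][v-10:v+10:1,u+1].sum(1)//3)
E
```

```text
13.05 [0.52829705 0.16715115 0.1245652 ] [-0.32401696  0.64107597 -0.98972148]
side0 240 [([9, 7, 14, 15, 149], [15.2, 14.0])]
[236 231 198 132  65  35  32  37  36  38  36  36  31  21  13  21  37  78
 144 203]
side0 287 [([10, 9, 12, 11, 95], [15.6, 14.0])]
[229 233 231 213 160  89  38  26  28  30  29  24  20  12  17  41  90 153
 210 231]
side8 240 [([9, 9, 15, 13, 143], [16.0, 14.8])]
[148 148 148 141 115  73  34  15  13  16  15  16  15  18  18  21  38  64
  95 122]
side8 287 [([0, 0, 6, 17, 93], [2.4, 7.3]), ([10, 11, 12, 9, 68], [15.4, 14.8])]
[238 240 239 240 240 235 201 131  58  32  31  34  32  28  30  58 112 172
 222 239]
```

>>> carry_out --pt "0 0 0 -0.2 -4 0 0" --pt "0 0 0 -0.5 -8 0 0" --pt "0 0 0 -0.8 -12 0 0" --pt "0 0 0 -1 -16 0 0" --pt "0 0 0 -1.2 -20 0 0" --pt "0 0 0 -1.5 -24 0 0" --pt "0 0 0 -1.8 -28 0 0" --pt "0 0 0 -2 -32 0 0" --pt "0 0 0 -2.2 -36 0 0" --pt "0 0 0 -2.5 -40 0 0" --pt "0 0 0 -2.5 -44 0 0" --pt "0 0 0 -2.5 -45.9 0 0"

```text
time: 14.25
position: [0.5027, -0.2912, 0.1245]
tool_rot: [3.099, 0.512, -0.001]
ft_force: [0.3, 0.7, -0.5]
grip_width: 0.005
grip_force: 0.0
```

```bash
python3 - <<'E'
from h import *
d=snap('side','side9');t=snap('top','top9'); s=ctrl.get_state(); print(s['time'],s['position'],s['ft_force'])
for (u,v),P in(((240,292),[.538,.251]),((287,228),[.488,.02])):
  q=proj(d,[P+[.051],P+[.044]]); print('px/mm',(q[1]-q[0])/7)
  for du in(-3,0,3):
    for n in('side0','side9'):
      c=load(n)['pixels'][v-12:v+2,u+du].mean(1); h=(c.max()+c.min())/2; i=np.where((c[:-1]>h)&(c[1:]<=h))[0][-1]; print(du,n,round(i+(c[i]-h)/(c[i]-c[i+1]),2),end=' ')
    print()
# table/instrument movement in top view
a,b=load('top0')['pixels'].astype(int),t['pixels'].astype(int)
for nm,(x0,x1,y0,y1) in dict(scale=(110,190,150,240),mon=(212,275,175,255),cap=(195,222,262,290),tw=(300,330,245,305),box=(268,328,100,150)).items(): print(nm,(abs(a-b)[y0:y1,x0:x1].max(2)>60).sum())
E
```

```text
14.35 [ 0.50282321 -0.29011357  0.12441811] [-0.33098747  0.05765192 -0.07965416]
px/mm [-0.00156562  0.29541042]
-3 side0 4.12 -3 side9 6.16 
0 side0 4.7 0 side9 6.76 
3 side0 5.45 3 side9 7.53 
px/mm [-0.02658764  0.28713235]
-3 side0 6.07 -3 side9 7.57 
0 side0 5.99 0 side9 8.41 
3 side0 7.29 3 side9 9.56 
scale 10
mon 16
cap 0
tw 0
box 0
```

Both keys are about 7 mm down and nothing has moved. Now the feeder.

>>> carry_out --pt "0 0 0 0 0 -3 0" --pt "0 0 0 0 0 -6 0" --pt "0 0 0 0 0 -8.5 0" --pt "0 0 0 0 0 -10 0" --pt "0 0 0 0 0 -10.4 0" --pt "0 0 0 0 0 -10.6 0" --pt "0 0 0 0 0 -10.8 0" --pt "0 0 0 0 0 -10.9 0" --pt "0 0 0 0 0 -10.9 0" --pt "0 0 0 0 0 -10.9 0"

```text
time: 15.35
position: [0.5034, -0.2881, 0.017]
tool_rot: [3.098, 0.517, 0.001]
ft_force: [0.1, -0.0, 0.5]
grip_width: 0.005
grip_force: 0.0
```

>>> carry_out --pt "0 0 0 0 0 -0.1 0" --pt "0 0 0 0 0 -0.2 0" --pt "0 0 0 0 0 -0.4 0" --pt "0 0 0 0 0 -0.6 0" --pt "0 0 0 0 0 -0.7 0" --pt "0 0 0 0 0 -0.7 0" --pt "0 0 0 0 0 -0.7 0"

```text
time: 16.05
position: [0.5035, -0.2881, 0.0096]
tool_rot: [3.098, 0.517, 0.001]
ft_force: [-0.7, -1.3, 5.0]
grip_width: 0.004
grip_force: 2.0
```

>>> carry_out --pt "0 0 0 0 0 -0.2 0" --pt "0 0 0 0 0 -0.4 0" --pt "0 0 0 0 0 -0.4 0" --pt "0 0 0 0 0 -0.4 0"

```text
time: 16.45
position: [0.5035, -0.2881, 0.0056]
tool_rot: [3.098, 0.517, 0.001]
ft_force: [0.1, 0.1, 4.5]
grip_width: 0.007
grip_force: 2.4
```

>>> carry_out --pt "0 0 0 0 0 2 0" --pt "0 0 0 0 0 5 0" --pt "0 0 0 0 0 9 0" --pt "0 0 0 0 0 13 0" --pt "0 0 0 0 4 14 0" --pt "0 0 0 0 8 14 0" --pt "0 0 0 0 12 14 0" --pt "0 0 0 0 16 14 0" --pt "0 0 0 0 16 14 0" --pt "0 0 0 0 16 14 0"

```text
time: 17.45
position: [0.5027, -0.1269, 0.1448]
tool_rot: [3.098, 0.521, -0.002]
ft_force: [-0.1, -0.7, -0.2]
grip_width: 0.006
grip_force: 0.0
```

```bash
python3 - <<'E'
from h import *
d=snap('side','side10');t=snap('top','top10'); s=ctrl.get_state(); print(s['time'],s['position'],s['ft_force'])
u,v=306,162
q=proj(d,[[.503,-.288,.051],[.503,-.288,.044]]); print('px/mm',(q[1]-q[0])/7)
for du in(-2,0,2):
    for n in('side0','side10'):
      c=load(n)['pixels'][v-8:v+3,u+du].mean(1); print(du,n,c.round())
a,b=load('top0')['pixels'].astype(int),t['pixels'].astype(int)
for nm,(x0,x1,y0,y1) in dict(feeder=(315,385,165,245),scale=(110,190,150,240),cap=(195,222,262,290),tw=(300,330,245,305),box=(268,328,100,150)).items(): print(nm,(abs(a-b)[y0:y1,x0:x1].max(2)>60).sum())
E
```

```text
17.55 [ 0.50256294 -0.12912076  0.14477164] [0.9391336  0.18166464 0.41396841]
px/mm [-0.03116586  0.26895843]
-2 side0 [222. 231. 220. 164.  81.  35.  25.  26.  20.  15.  21.]
-2 side10 [229. 237. 237. 238. 227. 173.  88.  37.  27.  26.  29.]
0 side0 [214. 230. 221. 166.  86.  35.  23.  24.  22.  14.  16.]
0 side10 [223. 236. 238. 237. 229. 180.  97.  43.  27.  26.  30.]
2 side0 [207. 229. 224. 178. 106.  45.  28.  26.  24.  19.  16.]
2 side10 [217. 234. 237. 238. 231. 197. 122.  55.  27.  27.  31.]
feeder 1689
scale 10
cap 92
tw 1741
box 0
```

The feeder key is about 7.5 mm down. The feeder and tweezers differences in the top view are just the arm standing over them. The arm is clear, so I hand in.

```bash
python3 -c "
from bench import ctrl
print(ctrl.close_job())"
```

```text
the job is handed in; nothing more can be done
None
```

I pressed the monitor, scale and feeder keys in that order, each about 7–8 mm down by the side camera, and handed the job in at about 17.5 s with the arm clear; no verdict came back. The last top-view check showed the scale and parts box unmoved, but the arm blocked it for the feeder and tweezers.

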